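# Clear the fixture and hold an opened control unit hard against fence and plate

### The arm

A 6-joint arm with a two-finger parallel gripper is mounted at the origin on the work surface. World frame = base frame: x ahead of the robot, y to its left, z up, the work surface at z = 0. Lengths are in m, angles in rad, forces in N, time in s.
With the tool pointing down it reaches from about 0.25 to 0.775 m from the base axis. Payload 4 kg.
Tool frame: the origin (TCP) lies midway between the tips of the shut fingers; the grasp point (between the pads) lies 19 mm behind it (robot.pinch_z is the distance from the TCP to the grasp point, in m); x points along the fingers, y is the direction in which the jaws open and shut, and the axes are right-handed (so a half turn about x gives the same grasp; the last joint's range is limited). The gripper opens to 94 mm and grips with 3 to 60 N. Pads are 16 mm wide; open, the fingers measure 119 mm over their backs; the gripper's body (75 mm by 177 mm) begins 78 mm behind the grasp point.
Start: joints at [-1.231, 0.087, 1.371, -0, 1.684, -0.103], TCP at [0.236, -0.497, 0.206] pointing down, gripper open.
Joint ranges: [-3.1, 3.1], [-0.76, 2.03], [0.27, 2.55], [-1.08, 4.22], [0.17, 2.65], [-2.57, 2.57]. Speed limits (rad/s): [2.79, 2.79, 3.14, 3.14, 3.14, 3.14].

### API

Orientations are given as [roll, pitch, yaw] about the fixed x, y, z axes, in that order (R = Rz(yaw) Ry(pitch) Rx(roll)).
In Python, from bench import robot, imaging gives the robot as it stands. The module is installed in compiled form; this text tells all that it offers.
- The arm moves only by the tool drive_tool, never from a script. Its argument "commands" is a list that holds one entry, the list of rows, each a list of 4 numbers: the shift along the tool's x, y, z as a fraction of full scale, then the turn about the tool's x as a fraction of full scale. A call has 1 to 20 rows; each row shifts and turns the commanded pose from where the row before left it, along the tool's axes as they then stand; what a row does not reach is not made up. Full scale, the value 1, is 0.25 m for a shift and 360 degrees for a turn. A row lasts 1/10 s, in which the tool goes at most 50 mm and 8.59 degrees, less where a joint would pass 70% of its speed; a pose out of reach is approached as far as the arm can. A call with a number of a shift or a turn outside -1 to 1 is refused whole. A call with a gripper value outside its range is refused whole. "grip" is the opening, from 0 (shut) to 1 (fully open), set as the call begins (left out, the last holds). The fingers move at their own pace and stop on an object; the grip force is fixed at half the most. Time passes only in rows, so rows that do not move let the fingers close. It gives the time, the measured TCP pose, the force and the opening at its end, in the units of the state.
- robot.get_obs(): the state, without advancing time (a new reading comes with each control period).
- imaging.snapshot(name): name is "side" or "top"; returns a dict with "pixels" (480x640x3 uint8, red, green, blue), "z_map" (480x640 float32, m along the optical axis (not along the pixel's ray), 0 where there is no reading), "mtx" (3x3 intrinsics, pixels), "extrinsics" (4x4, takes a point from world to camera coordinates). Camera axes: x right, y up, looking along -z (the intrinsics and any distortion apply to the point x, -y, -z); pixel columns grow to the right and rows downward; lengths in m; the calibration is good to about 2 mm. A picture is of the moment at which its call begins.
- robot.close_job(): hands the job in, once; it reports no verdict.
The state is a dict: "time": time; "joint_positions": joint angles; "qvel": joint speeds; "joint_torque": joint torques, N m; "tool_pos": TCP position; "ee_rot": TCP orientation; "wrist_force": force on the tool from outside, world axes, zero at the start; "wrist_torque": the same for the moment, N m; "width": finger opening in m.
Only numpy, scipy, OpenCV 4.12 (cv2) and the standard library are available. Lean on these libraries where they do the work, as an engineer would, in place of code of your own. Each camera call takes 0.05 s, during which the arm holds its last target.

### The job

Pick up the scraper block and with it wipe the loose chips off the fixture plate onto the bench, without fingering the chips, then lay the scraper down on the bench clear of the plate. Slide the opened control unit square up to the fence and its stop block, and with one diagonal push on its housing or connector header, never on the bare circuit board, press it against the fence and down on the plate together, with roughly 10 N each way. Finish while still holding it pressed there; leave the other things on the bench where they are.

Things in the scene. Friction and masses are not known exactly. Their poses are not given: they have to be found in the camera images.
- plate: fixed aluminium fixture plate, 260 x 340 x 15 mm (its x, y, z), on the bench; origin at the centre of its underside, top face 15 mm above the bench. Fence along its +x edge, stop block near its +y end; its -x edge and -y end are open, with 80 mm of bare bench beyond the -y end next to the fence
- fence: fixed straight bar of slotted aluminium extrusion on the plate, 30 x 340 x 30 mm, along the plate's +x edge; origin at the centre of its underside, on the plate's top face. Same axes as the plate; its working face looks to -x, 15 mm from the origin; its top is 30 mm above the plate
- stop: fixed aluminium stop block on the plate against the fence's face, 45 x 40 x 30 mm high, two screws in its top (5 mm higher); origin at the centre of its underside, on the plate's top face. Same axes as the plate; its working face looks to -y, 20 mm from the origin
- unit: opened engine control unit, about 0.45 kg: flat-bottomed aluminium pan, 97 x 132 mm (x, y), with a wider rim, 105 x 140 mm, 22 to 30 mm above its underside. Origin at the centre of the underside. Starts flat on the plate, +x side to the fence, about 100 mm short of it. Slides easily on plate and fence (friction about 0.3). Home: rim against the fence's face and the stop's face, axes parallel to theirs
- unit_header (a point): half-way up the unit's connector header, a black plastic block on the unit along its -x side: 26 x 90 mm (unit x, y), firm enough to grip or push; its top is 62 mm above the unit's underside, 16 mm above this point and 32 mm above the rim. This point lies 36 mm to -x of the unit's centre and 46 mm above its underside
- board: the bare green circuit board in the unit's pan, 93 x 128 mm, fixed to the unit, face 24 mm above the unit's underside, low components up to 30 mm; origin at the centre of its underside. Not to be touched
- scraper_center (a point): centre of the scraper block, 40 mm above its foot: grey plastic block standing upright on a black rubber foot, 0.1 kg, 80 mm tall. Foot 70 mm wide (its x) and 30 mm thick (its y); from 22 mm up to the top it is a grip 50 mm wide (x) and 26 mm thick (y), taken across its thickness. Starts standing on the bench to the right of the plate
- scraper: the same scraper block; origin at the centre of its foot's underside, axes as above
- chip0: loose chip of hard dark potting compound, about 26 x 18 x 10 mm, 10 g, lying on the plate between unit and fence, the nearest to the stop; origin at its centre
- chip1: another chip, about 22 x 20 x 10 mm; origin at its centre; likewise, in the middle
- chip2: another chip, about 28 x 16 x 10 mm; origin at its centre; likewise, nearest the plate's open -y end
- screwdriver: bystander: screwdriver lying on the bench at the left; origin under its middle
- meter: bystander: yellow hand multimeter, 135 x 72 x 33 mm, at the left; origin at the centre of its underside
- spool: bystander: solder spool, 54 mm across, 36 mm high, standing on the plate's corner farthest from the chips (-x, +y); origin at the centre of its underside
- cover: bystander: finned aluminium cover, 105 x 140 x 14 mm, back left; origin at the centre of its underside
- screw_tray: bystander: low black tray, 90 x 120 x 25 mm, right; origin at the centre of its underside
- tape: bystander: roll of tape, 90 mm across, 19 mm high, front right; origin at the centre of its underside
- probe: bystander: red probe pen, 165 mm long, lying front right beyond the scraper; origin under its middle
Mind the look-alikes: they are no part of the job. There is more than one size of the unit; the job needs the larger. Leave any green look-alike of the scraper alone.

How it is judged:
By the outcome, as a careful person would: the job done as asked, in the order asked, and still so for the second after the job is handed in, while the arm keeps its last pose, push and grip.
It also fails if it takes over 67 s, if anything falls off the work surface, if the arm or the gripper's body presses on something with over 40 N, if the wrist force passes 120 N, or if a joint passes its speed limit or range.

## Working session

There is one attempt and no reset: what is moved stays moved. The work goes in short steps, Python scripts to look and compute and a tool call to move; the robot and the scene stay as the last step left them, time stands still between calls to the robot, and variables do not carry over. Pictures are saved under pics/ and viewed, and the job is handed in when it is done.

Besides the shell and the picture viewer there is one more tool, called after "Request:" as name([rows], argument=value, ...), one row to a line, values as JSON. drive_tool: Moves the arm, as the interface text tells. Shift numbers are shares of 0.25 m and turn numbers shares of 360 degrees, none past 1 either way. Its arguments: {"type":"object","properties":{"commands":{"type":"array","items":{"type":"array","items":{"type":"array","items":{"type":"number","minimum":-1,"maximum":1}}}},"grip":{"type":"number"}},"required":["commands"]}

```bash
mkdir -p pics
cat > h.py <<'E'
import numpy as np, cv2
from bench import robot, imaging
def snap(name,fn=None):
    s=imaging.snapshot(name); np.savez('last_%s.npz'%name,**s)
    if fn: cv2.imwrite('pics/'+fn,s['pixels'][:,:,::-1])
    return s
def load(name): return dict(np.load('last_%s.npz'%name))
def ray(s,u,v):
    K=s['mtx'];E=s['extrinsics']; R=E[:3,:3];t=E[:3,3]
    d=np.linalg.inv(K)@np.array([u,v,1.]); d=np.array([d[0],-d[1],-d[2]])
    return -R.T@t, R.T@d
def onz(s,u,v,z):
    o,d=ray(s,u,v); return o+d*(z-o[2])/d[2]
def dep(s,u,v):
    o,d=ray(s,u,v); return o+d*s['z_map'][int(v),int(u)]
def proj(s,p):
    E=s['extrinsics'];c=E[:3,:3]@np.asarray(p)+E[:3,3]; q=s['mtx']@np.array([c[0],-c[1],-c[2]]); return q[:2]/q[2]
def cloud(s):
    h,w=s['z_map'].shape; u,v=np.meshgrid(np.arange(w),np.arange(h)); K=s['mtx'];E=s['extrinsics']
    d=np.stack([u,v,np.ones_like(u)],-1)@np.linalg.inv(K).T; d=d*[1,-1,-1]*s['z_map'][...,None]
    return (d-E[:3,3])@E[:3,:3]
E
python3 - <<'E'
from h import *
for n in('top','side'):
    s=snap(n,n+'0.png'); print(s['mtx'],s['extrinsics'])
print(robot.get_obs(), [a for a in dir(robot) if a[0]!='_'],robot.pinch_z)
E
```

```text
[[582.2486544    0.         314.44116295]
 [  0.         582.2486544  245.81375858]
 [  0.           0.           1.        ]] [[ 2.72801837e-02 -9.99622910e-01  3.13528635e-03 -6.27813408e-02]
 [ 9.85905435e-01  2.74234723e-02  1.65040681e-01 -4.54404289e-01]
 [-1.65064426e-01 -1.41124424e-03  9.86281777e-01 -1.41232503e+00]
 [ 0.00000000e+00  0.00000000e+00  0.00000000e+00  1.00000000e+00]]
[[558.70008241   0.         315.69783567]
 [  0.         558.70008241 245.88485318]
 [  0.           0.           1.        ]] [[-0.98212749 -0.18816292  0.00450647  0.45341242]
 [ 0.13807845 -0.70402463  0.69662304 -0.15684592]
 [-0.12790595  0.68479489  0.71742319 -1.43955171]
 [ 0.          0.          0.          1.        ]]
{'time': 0.1, 'joint_positions': array([-1.23111116e+00,  8.79288520e-02,  1.37211121e+00,  3.18516168e-05,
        1.68358323e+00, -1.03129144e-01]), 'qvel': array([-3.59255528e-05, -1.23900952e-03, -3.60590352e-03, -1.06337727e-03,
        7.88484396e-04,  6.92224666e-04]), 'joint_torque': array([ 2.88599513e-03, -3.41251230e+01, -3.03299940e+01,  7.19154300e-02,
        3.03779694e-02, -1.12985872e-04]), 'tool_pos': array([ 0.23549318, -0.49649082,  0.20439101]), 'ee_rot': array([-1.68951365,  1.56876544,  1.89489687]), 'wrist_force': array([-0.36885228,  0.18458825,  0.41683663]), 'wrist_torque': array([ 0.00729411, -0.05054514,  0.0118027 ]), 'width': 0.09409188810863152} ['IKError', 'close_job', 'get_obs', 'pinch_z'] 0.0188
```

View pics/top0.png

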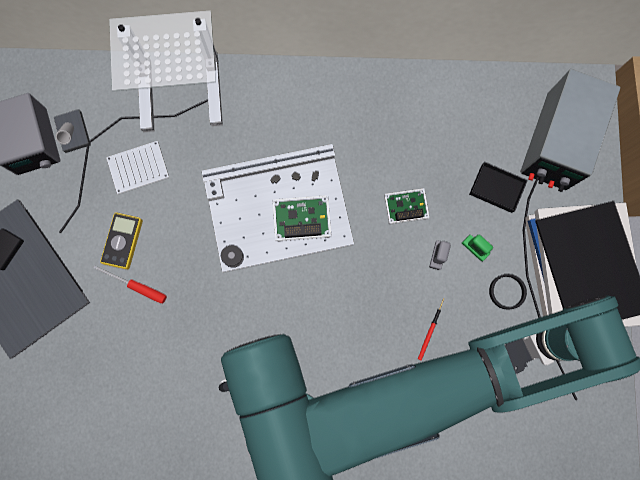

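View pics/side0.png

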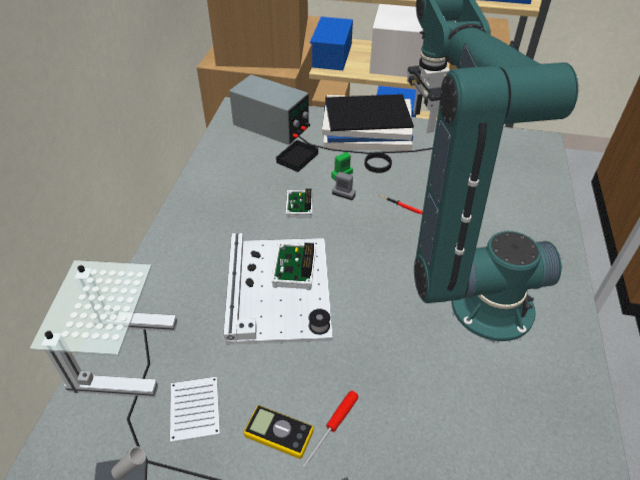

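Top view: plate at about (203-353, 145-272) px, fence on its far edge, stop at (213,188). The unit is at (302,219) and the chips at (275,179), (296,176) and (315,175). The grey scraper is at (440,254), with the green look-alike at (478,246) and the small unit at (407,205).

Run:
```python
from h import *
s=load('top')
im=s['pixels'][:,:,::-1]
c=cv2.resize(im[135:285,195:365],None,fx=4.7,fy=4,interpolation=cv2.INTER_CUBIC)
c=cv2.resize(im[135:280,195:365],(800,682)[0:2],interpolation=cv2.INTER_CUBIC); c=cv2.resize(im[138:278,197:362],(700,594),interpolation=cv2.INTER_CUBIC)
cv2.imwrite('pics/cropA.png',c)
cv2.imwrite('pics/cropB.png',cv2.resize(im[180:305,375:535],(768,600),interpolation=cv2.INTER_CUBIC))
P=cloud(s)
# height contours: scraper
hsv=cv2.cvtColor(s['pixels'],cv2.COLOR_RGB2HSV)
for nm,(u0,u1,v0,v1),zl,zh in [('scrtop',(420,460,230,280),.06,.1),('scr',(420,460,230,280),.012,.1),('plate',(190,365,135,285),.010,.02),('fence',(190,365,135,230),.04,.048),('rim',(265,340,190,250),.041,.06),('hdr',(265,340,190,250),.068,.09),('chips',(262,330,165,190),.02,.035)]:
    m=np.zeros(P.shape[:2],bool); m[v0:v1,u0:u1]=True; m&=(P[...,2]>zl)&(P[...,2]<zh)
    q=P[m]; 
    if len(q)<5: print(nm,len(q));continue
    r=cv2.minAreaRect(q[:,:2].astype(np.float32)); print(nm,len(q),q.mean(0).round(4),np.median(q[:,2]).round(4),r)
```

```text
scrtop 236 [ 0.4447 -0.3604  0.078 ] 0.0788 ((0.44556641578674316, -0.3615281581878662), (0.02645067870616913, 0.04927825555205345), 75.3707275390625)
scr 405 [ 0.4414 -0.3574  0.0578] 0.0736 ((0.44623109698295593, -0.3611573576927185), (0.029845822602510452, 0.07086070626974106), 79.05680084228516)
plate 7657 [0.5418 0.0497 0.0152] 0.0152 ((0.5367944240570068, 0.01636052131652832), (0.3424852788448334, 0.46617090702056885), 18.964977264404297)
fence 2264 [0.6128 0.0524 0.044 ] 0.044 ((0.5771327018737793, 0.05308406054973602), (0.21780212223529816, 0.3397240936756134), 12.983529090881348)
rim 1012 [ 0.5308 -0.0135  0.0449] 0.0442 ((0.5262933373451233, -0.01572044938802719), (0.10636311769485474, 0.14002364873886108), 5.817288398742676)
hdr 391 [ 0.4905 -0.0187  0.0742] 0.074 ((0.4904767572879791, -0.019495565444231033), (0.028139658272266388, 0.08991633355617523), 5.889346599578857)
chips 345 [0.6394 0.0098 0.0247] 0.0237 ((0.6367339491844177, 0.003296785056591034), (0.06460050493478775, 0.17241251468658447), 1.627103328704834)
```

View pics/cropA.png

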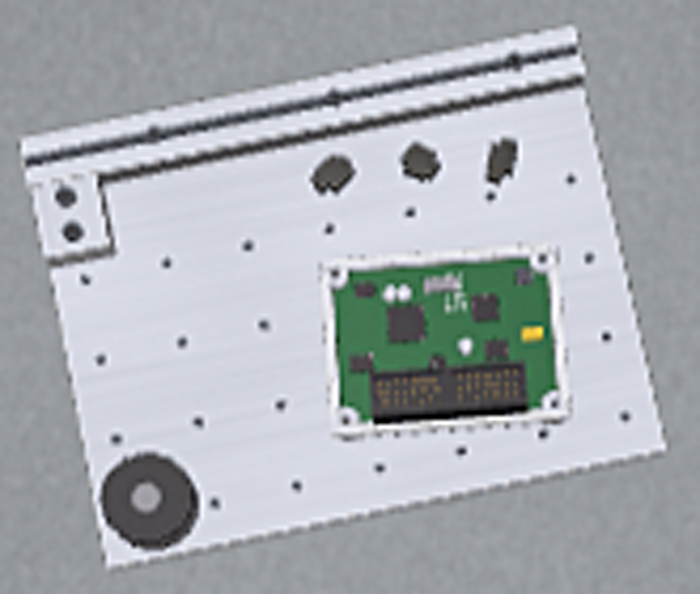

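View pics/cropB.png

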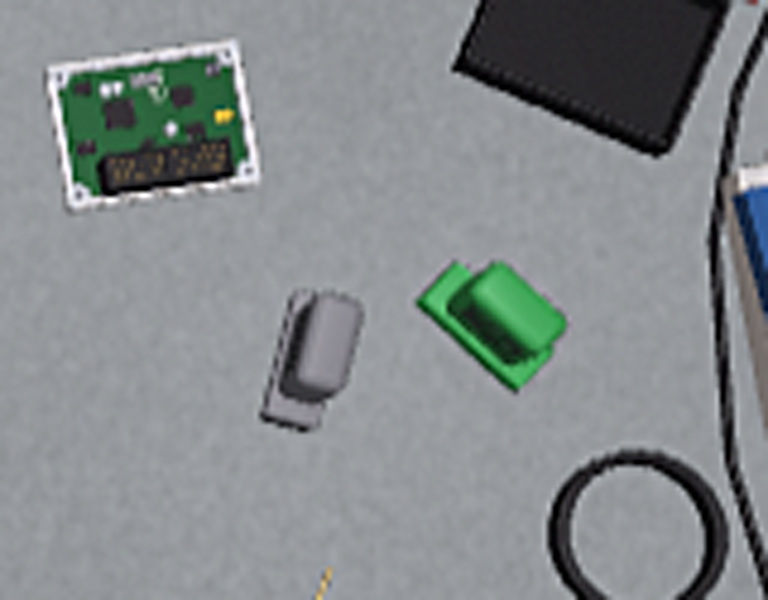

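Run:
```python
from h import *
s=load('top'); P=cloud(s); hsv=cv2.cvtColor(s['pixels'],cv2.COLOR_RGB2HSV)
X,Y,Z=P[...,0],P[...,1],P[...,2]
# fence: restrict by line
a=np.radians(13.); 
m=(Z>.040)&(Z<.049); m[:, :195]=0;m[:,365:]=0;m[:135]=0;m[195:]=0
q=P[m]
for it in range(3):
    ex=np.array([np.cos(a),np.sin(a)]);ey=np.array([-np.sin(a),np.cos(a)])
    px=q[:,:2]@ex; py=q[:,:2]@ey
    top=np.percentile(px,99); k=px>top-.034
    # exclude the stop by x band; edge by binned min/max
    r=cv2.minAreaRect(q[k][:,:2].astype(np.float32)); print('fence',k.sum(),r)
    f=q[k]; bins=np.linspace(py[k].min()+.06,py[k].max()-.06,15); xs=[];ys=[]
    for b0,b1 in zip(bins[:-1],bins[1:]):
        j=(py[k]>=b0)&(py[k]<b1); xs.append(px[k][j].max()); ys.append((b0+b1)/2)
    c=np.polyfit(ys,xs,1); print('slope deg',np.degrees(np.arctan(c[0]))); a-=np.arctan(c[0])
print('yaw',np.degrees(a))
ex=np.array([np.cos(a),np.sin(a)]);ey=np.array([-np.sin(a),np.cos(a)])
r=cv2.minAreaRect(q[px>top-.034][:,:2].astype(np.float32)); fc=np.array(r[0])
# plate mask colour/height
m=(Z>.009)&(Z<.06); m2=np.zeros_like(m); m2[135:280,195:362]=1; m&=m2
n,l,st,ce=cv2.connectedComponentsWithStats(m.astype(np.uint8)); i=1+np.argmax(st[1:,4])
q2=P[l==i][:,:2]; r2=cv2.minAreaRect(q2.astype(np.float32)); print('plate',r2)
A=q2@ex;B=q2@ey; print('plate x ext',A.min(),A.max(),A.max()-A.min(),'y',B.min(),B.max(),B.max()-B.min())
# stop
m=(Z>.041)&(Z<.056); ms=np.zeros_like(m); ms[170:205,200:228]=1; q3=P[m&ms][:,:2]
A3=q3@ex;B3=q3@ey; k=A3<px.max()-.034; print('stop x',A3[k].min(),'y',B3[k].min(),B3[k].max())
po=np.array([px.max()-.13,(B.min()+B.max())/2]); print('plate origin',po, po[0]*ex+po[1]*ey, 'fence face', px.max()-.03)
np.savez('plate.npz',a=a,po=po[0]*ex+po[1]*ey)
def loc(xy): d=np.asarray(xy)[:2]-(po[0]*ex+po[1]*ey); return np.array([d@ex,d@ey])
# chips
g=cv2.cvtColor(s['pixels'],cv2.COLOR_RGB2GRAY); mc=(g<95).astype(np.uint8); w=np.zeros_like(mc); w[168:187,265:325]=1
n,l,st,ce=cv2.connectedComponentsWithStats(mc*w)
for i in range(1,n):
    if st[i,4]<15: continue
    vv,uu=np.where(l==i); pts=np.array([loc(onz(s,u,v,.022)) for u,v in zip(uu,vv)])
    print('chip',ce[i],st[i,4],loc(onz(s,*ce[i],.022)),pts.min(0),pts.max(0))
# unit rim & hdr
for nm,zl,zh in(('rim',.041,.05),('hdr',.068,.09)):
    m=(Z>zl)&(Z<zh);w=np.zeros_like(m);w[188:252,265:340]=1
    r=cv2.minAreaRect(P[m&w][:,:2].astype(np.float32)); print(nm,r,loc(r[0]),[loc(b).round(4) for b in cv2.boxPoints(r)])
# scraper in side too
t=load('side'); Q=cloud(t); 
for nm,SS in(('top',P),('side',Q)):
    for zl,zh in((.07,.09),(.075,.085),(.012,.1)):
        m=(SS[...,2]>zl)&(SS[...,2]<zh)&(abs(SS[...,0]-.445)<.06)&(abs(SS[...,1]+.36)<.06)
        mm=(SS[...,0]-.445)*.97-(SS[...,1]+.36)*.2 # noqa
        hs=cv2.cvtColor((s if nm=='top' else t)['pixels'],cv2.COLOR_RGB2HSV); m&=hs[...,1]<80
        f=SS[m]; r=cv2.minAreaRect(f[:,:2].astype(np.float32)); print(nm,zl,len(f),f[:,2].max(),r)
f=cv2
h=hsv
m=(h[...,1]>120)&(h[...,0]>45)&(h[...,0]<75);w=np.zeros_like(m);w[225:270,455:500]=1
print('green',P[m&w].mean(0),P[m&w].min(0),P[m&w].max(0))
```

```text
fence 1315 ((0.6662161350250244, 0.07366298139095306), (0.03380347043275833, 0.33958983421325684), 13.75330638885498)
slope deg -0.6733741141563325
fence 1329 ((0.6660246253013611, 0.0736253410577774), (0.034492090344429016, 0.3395465910434723), 13.946035385131836)
slope deg -0.0016611859011493898
fence 1329 ((0.6660246253013611, 0.0736253410577774), (0.034492090344429016, 0.3395465910434723), 13.946035385131836)
slope deg -5.4431287899744796e-05
yaw 13.675089731345384
plate ((0.5545096397399902, 0.0487845242023468), (0.26254919171333313, 0.34593167901039124), 13.861576080322266)
plate x ext 0.41888087119218187 0.6816762229648139 0.262795351772632 y -0.2562731771334509 0.08952262228542542 0.3457957994188763
stop x 0.6030228619768374 y 0.041737127710952525 0.08220211942451557
plate origin [ 0.55167632 -0.08337528] [0.55574863 0.0494132 ] fence face 0.6516763249873717
chip [272.625 169.25 ] 32 [ 0.09998828 -0.01051121] [ 0.09775239 -0.03477921] [0.10259127 0.00959527]
chip [314.74 175.54] 50 [ 0.06095479 -0.11301998] [ 0.04976914 -0.12320094] [ 0.07263648 -0.10365557]
chip [295.6  175.
[... 963 characters left out ...]
275390625)
top 0.012 405 0.08748760351605767 ((0.44623109698295593, -0.3611573576927185), (0.029845822602510452, 0.07086070626974106), 79.05680084228516)
side 0.07 106 0.08521101090010613 ((0.44352948665618896, -0.3614065945148468), (0.03037220798432827, 0.04827144742012024), 76.27991485595703)
side 0.075 75 0.08470384610872472 ((0.4436122477054596, -0.3614954948425293), (0.028766272589564323, 0.04872647300362587), 79.46034240722656)
side 0.012 405 0.08521101090010613 ((0.4446731209754944, -0.36038151383399963), (0.03730987012386322, 0.07167362421751022), 80.31698608398438)
green [ 0.46258644 -0.45120986  0.05917423] [ 0.21658773 -0.49157425 -0.00140835] [ 0.4977795  -0.05228946  1.46814247]
```

```bash
cat >> h.py <<'E'
from scipy.spatial.transform import Rotation as Ro
PA=np.radians(13.8); PO=np.array([.55575,.0494])
EX=np.array([np.cos(PA),np.sin(PA)]);EY=np.array([-np.sin(PA),np.cos(PA)])
def w(x,y): return PO+x*EX+y*EY
def loc(p): d=np.asarray(p)[:2]-PO; return np.array([d@EX,d@EY])
def st(pr=True):
    o=robot.get_obs(); R=Ro.from_euler('xyz',o['ee_rot']).as_matrix(); ya=np.degrees(np.arctan2(R[1,1],R[0,1]))
    if pr: print('t',o['time'],'tcp',o['tool_pos'].round(4),'loc',loc(o['tool_pos']).round(4),'jaw',round(ya,2),'F',o['wrist_force'].round(2),'w',round(o['width'],4),'xax',R[:,0].round(3)); 
    F=o['wrist_force']
    if pr: print('Fplate',(F[:2]@EX).round(2),(F[:2]@EY).round(2),F[2].round(2),'q',o['joint_positions'].round(2))
    return o,R,ya
def go(xy,z,jaw=None):
    "shift in units, tool axes now; then turn"
    o,R,ya=st(); d=np.array([xy[0],xy[1],z])-o['tool_pos']
    print('world d',d.round(4),'tool units',(R.T@d/.25).round(4))
    if jaw is not None:
        da=(jaw-ya+90)%180-90; print('jaw delta world',da,'turn units',-da/360, '(tool x down: +turn = -world yaw)')
        R2=Ro.from_euler('z',da,degrees=True).as_matrix()@R; print('tool units after turn',(R2.T@d/.25).round(4))
E
python3 - <<'E'
from h import *
go((.445,-.3612),.033+.1,77.5)
E
```

```text
t 0.1 tcp [ 0.2355 -0.4965  0.2044] loc [-0.4412 -0.4537] jaw -64.63 F [-0.37  0.18  0.42] w 0.0941 xax [-0.001  0.002 -1.   ]
Fplate -0.31 0.27 0.42 q [-1.23  0.09  1.37  0.    1.68 -0.1 ]
world d [ 0.2095  0.1353 -0.0714] tool units [ 0.2861 -0.1293 -0.989 ]
jaw delta world -37.87160878245311 turn units 0.10519891328459197 (tool x down: +turn = -world yaw)
tool units after turn [ 0.2872 -0.7091 -0.701 ]
```

Request:
drive_tool([
  [[0,0,0,0.021],[0,0,0,0.021],[0,0,0,0.021],[0,0,0,0.021],[0,0,0,0.021],[0.036,-0.0886,-0.0876,0],[0.036,-0.0886,-0.0876,0],[0.036,-0.0886,-0.0876,0],[0.036,-0.0886,-0.0876,0],[0.036,-0.0886,-0.0876,0],[0.036,-0.0886,-0.0876,0],[0.036,-0.0886,-0.0876,0],[0.036,-0.0886,-0.0876,0],[0,0,0,0],[0,0,0,0]],
], grip=0.55)

```text
time: 1.6
tool_pos: [0.4447, -0.3611, 0.1327]
ee_rot: [-0.139, 1.569, 2.787]
wrist_force: [-0.7, -0.2, 0.8]
width: 0.0517
```

Run:
```python
from h import *
go((.445,-.3612),.034,77.5)
```

```text
t 1.6 tcp [ 0.4447 -0.3611  0.1327] loc [-0.2058 -0.3722] jaw -102.35 F [-0.72 -0.19  0.77] w 0.0517 xax [-0.002  0.001 -1.   ]
Fplate -0.75 -0.02 0.77 q [-0.78  0.16  1.43 -0.    1.55  1.01]
world d [ 0.0003 -0.0001 -0.0987] tool units [ 0.3946  0.     -0.0021]
jaw delta world -0.14981884879995278 turn units 0.00041616346888875773 (tool x down: +turn = -world yaw)
tool units after turn [ 0.3946  0.     -0.0021]
```

Request:
drive_tool([
  [[0.1,0,0,0],[0.1,0,0,0],[0.1,0,0,0],[0.06,0,0,0],[0.035,0,0,0],[0,0,0,0]],
])

```text
time: 2.2
tool_pos: [0.444, -0.3617, 0.0339]
ee_rot: [-0.431, 1.569, 2.492]
wrist_force: [-0.7, -0.3, 1.1]
width: 0.0517
```

Run:
```python
from h import *
st(); s=snap('top','top1.png'); im=s['pixels'][:,:,::-1]; t=snap('side'); 
cv2.imwrite('pics/c1.png',np.hstack([cv2.resize(im[200:300,380:500],(400,333),interpolation=2),cv2.resize(t['pixels'][130:230,290:410,::-1],(400,333),interpolation=2)]))
```

```text
t 2.2 tcp [ 0.444  -0.3617  0.0339] loc [-0.2066 -0.3726] jaw -102.48 F [-0.65 -0.31  1.11] w 0.0517 xax [-0.001  0.001 -1.   ]
Fplate -0.71 -0.15 1.11 q [-0.78  0.23  1.55 -0.    1.36  1.01]
```

View pics/c1.png

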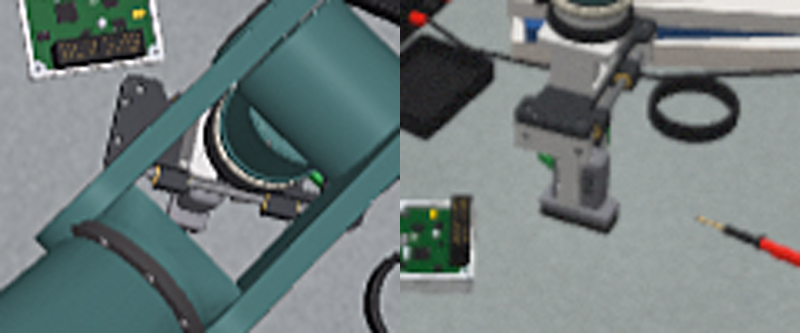

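The side view shows the grey scraper between the fingers. I'll close and lift.

Request:
drive_tool([
  [[0,0,0,0],[0,0,0,0],[0,0,0,0],[0,0,0,0],[0,0,0,0],[0,0,0,0]],
], grip=0)

```text
time: 2.9
tool_pos: [0.4452, -0.362, 0.0354]
ee_rot: [2.523, 1.57, -0.835]
wrist_force: [0.1, -0.9, 2.5]
width: 0.0262
```

Request:
drive_tool([
  [[-0.05,0,0,0],[-0.1,0,0,0],[-0.15,0,0,0],[-0.1,0,0,0],[-0.04,0,0,0],[0,0,0,0]],
])

```text
time: 3.5
tool_pos: [0.4456, -0.3622, 0.1467]
ee_rot: [2.574, 1.567, -0.784]
wrist_force: [-0.0, -0.2, -0.7]
width: 0.0261
```

Run:
```python
from h import *
go(w(.060,.058),.034+.015+.085,103.8)
```

```text
t 3.5 tcp [ 0.4456 -0.3622  0.1467] loc [-0.2052 -0.3735] jaw -102.43 F [-0.02 -0.17 -0.66] w 0.0261 xax [ 0.003 -0.003 -1.   ]
Fplate -0.06 -0.17 -0.66 q [-0.78  0.16  1.41 -0.    1.57  1.01]
world d [ 0.1546  0.4823 -0.0127] tool units [ 0.0475 -2.0171 -0.1887]
jaw delta world 26.225947616369922 turn units -0.07284985448991645 (tool x down: +turn = -world yaw)
tool units after turn [ 0.0507 -1.726  -1.0606]
```

Request:
drive_tool([
  [[0,0,0,-0.0182],[0,0,0,-0.0182],[0,0,0,-0.0182],[0,0,0,-0.0182],[0,-0.115,-0.0707,0],[0,-0.115,-0.0707,0],[0,-0.115,-0.0707,0],[0,-0.115,-0.0707,0],[0,-0.115,-0.0707,0],[0,-0.115,-0.0707,0],[0,-0.115,-0.0707,0],[0,-0.115,-0.0707,0],[0,-0.115,-0.0707,0],[0,-0.115,-0.0707,0],[0,-0.115,-0.0707,0],[0,-0.115,-0.0707,0],[0,-0.115,-0.0707,0],[0,-0.115,-0.0707,0],[0,-0.115,-0.0707,0],[0,0,0,0]],
])

```text
time: 5.5
tool_pos: [0.5988, 0.1241, 0.1414]
ee_rot: [-0.486, 1.566, 2.901]
wrist_force: [0.3, -0.7, -0.6]
width: 0.0261
```

Run:
```python
from h import *
go(w(.060,.058),.0354+.015+.03,103.8)
s=snap('top'); t=snap('side')
im=s['pixels'][:,:,::-1];im2=t['pixels'][:,:,::-1]
cv2.imwrite('pics/c2.png',np.hstack([cv2.resize(im[120:280,190:370],(400,356),interpolation=2),cv2.resize(im2[200:360,200:380],(400,356),interpolation=2)]))
```

```text
t 5.5 tcp [0.5988 0.1241 0.1414] loc [0.0596 0.0623] jaw -75.94 F [ 0.29 -0.66 -0.6 ] w 0.0261 xax [-0.005  0.001 -1.   ]
Fplate 0.12 -0.71 -0.6 q [0.11 0.25 1.31 0.   1.58 1.44]
world d [ 0.0014 -0.0041 -0.061 ] tool units [ 0.244   0.0178 -0.0027]
jaw delta world -0.25567999372270833 turn units 0.000710222204785301 (tool x down: +turn = -world yaw)
tool units after turn [ 0.244   0.0178 -0.0027]
```

View pics/c2.png

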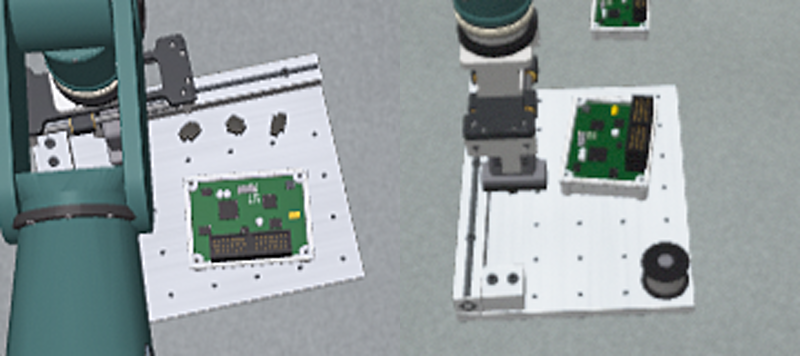

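Request:
drive_tool([
  [[0.08,0.0178,-0.0027,0.0007],[0.1,0,0,0],[0.06,0,0,0],[0,0,0,0]],
])

```text
time: 6.0
tool_pos: [0.5987, 0.1148, 0.0807]
ee_rot: [-0.091, 1.563, -2.998]
wrist_force: [-0.6, 0.7, -0.9]
width: 0.0256
```

Run:
```python
from h import *
st()
t=snap('side'); Q=cloud(t); L=np.stack([(Q[...,:2]-PO)@EX,(Q[...,:2]-PO)@EY,Q[...,2]],-1)
m=(L[...,2]>.02)&(L[...,2]<.12)&(L[...,0]>.0)&(L[...,0]<.115)&(L[...,1]>.02)&(L[...,1]<.1)
q=L[m]
h,e=np.histogram(q[:,2],20,(.02,.12)); print(list(zip(e.round(3),h)))
f=q[(q[:,2]<.055)]; 
for z0 in np.arange(.02,.1,.005):
    k=q[(q[:,2]>=z0)&(q[:,2]<z0+.005)]
    if len(k)>3: print(z0.round(3),len(k),k[:,:2].min(0).round(4),k[:,:2].max(0).round(4))
im2=t['pixels'][:,:,::-1]
cv2.imwrite('pics/c3.png',cv2.resize(im2[220:350,215:345],(590,590),interpolation=2))
```

```text
t 6.0 tcp [0.5987 0.1148 0.0807] loc [0.0573 0.0532] jaw -76.56 F [-0.56  0.7  -0.86] w 0.0256 xax [-0.008 -0.001 -1.   ]
Fplate -0.37 0.82 -0.86 q [ 0.1   0.28  1.4  -0.    1.47  1.43]
[(np.float64(0.02), np.int64(7)), (np.float64(0.025), np.int64(4)), (np.float64(0.03), np.int64(11)), (np.float64(0.035), np.int64(12)), (np.float64(0.04), np.int64(112)), (np.float64(0.045), np.int64(101)), (np.float64(0.05), np.int64(29)), (np.float64(0.055), np.int64(31)), (np.float64(0.06), np.int64(59)), (np.float64(0.065), np.int64(92)), (np.float64(0.07), np.int64(15)), (np.float64(0.075), np.int64(17)), (np.float64(0.08), np.int64(13)), (np.float64(0.085), np.int64(20)), (np.float64(0.09), np.int64(24)), (np.float64(0.095), np.int64(25)), (np.float64(0.1), np.int64(10)), (np.float64(0.105), np.int64(10)), (np.float64(0.11), np.int64(8)), (np.float64(0.115), np.int64(1))]
0.02 7 [0.0229 0.0348] [0.0969 0.0979]
0.025 4 [0.0961 0.0402] [0.0968 0.0908]
0.03 11 [0.0958 0.023 ] [0.0971 0.0964]
0.035 12 [0.0958 0.0238] [0.1144 0.0774]
0.04 112 [0.0288 0.0206] [0.1149 0.0987]
0.045 101 [0.0236 0.0227] [0.1149 0.1   ]
0.05 29 [0.0258 0.0636] [0.1115 0.09  ]
0.055 31 [0.023  0.0571] [0.0925 0.0704]
0.06 59 [0.0228 0.0414] [0.0918 0.0704]
0.065 92 [0.0224 0.0384] [0.0903 0.0705]
0.07 15 [0.0247 0.0477] [0.0812 0.068 ]
0.075 17 [0.0321 0.0474] [0.0782 0.0679]
0.08 13 [0.0337 0.0616] [0.0806 0.0672]
0.085 20 [0.0335 0.0612] [0.0801 0.0772]
0.09 24 [0.0332 0.0616] [0.077  0.0802]
0.095 25 [0.0377 0.0637] [0.0792 0.0792]
```

View pics/c3.png

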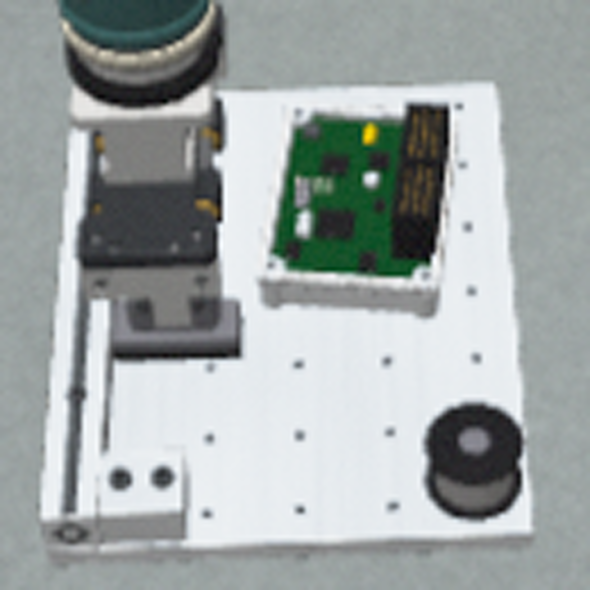

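Request:
drive_tool([
  [[0.05,0,0,0],[0.04,0,0,0],[0.02,0,0,0],[0,0,0,0]],
])

```text
time: 6.45
tool_pos: [0.6008, 0.1162, 0.056]
ee_rot: [-0.155, 1.569, -3.06]
wrist_force: [-0.4, -0.2, -0.6]
width: 0.0258
```

Request:
drive_tool([
  [[0.004,0,0,0],[0.004,0,0,0],[0,0,0,0]],
])

```text
time: 6.75
tool_pos: [0.6016, 0.1163, 0.0555]
ee_rot: [2.891, 1.57, -0.014]
wrist_force: [0.3, -0.1, -0.2]
width: 0.0258
```

Run:
```python
from h import *
st()
```

```text
t 6.75 tcp [0.6016 0.1163 0.0555] loc [0.0605 0.054 ] jaw -76.47 F [ 0.33 -0.09 -0.17] w 0.0258 xax [ 0.001 -0.    -1.   ]
Fplate 0.3 -0.17 -0.17 q [ 0.1   0.3   1.43 -0.    1.42  1.43]
```

Request:
drive_tool([
  [[0.004,0,0,0],[0.004,0,0,0],[0,0,0,0]],
])

```text
time: 7.05
tool_pos: [0.6013, 0.1162, 0.0531]
ee_rot: [0.112, 1.571, -2.794]
wrist_force: [-0.4, -0.4, -0.8]
width: 0.0256
```

Request:
drive_tool([
  [[0.004,0,0,0],[0.004,0,0,0],[0,0,0,0]],
])

```text
time: 7.35
tool_pos: [0.6013, 0.1161, 0.051]
ee_rot: [0.176, 1.57, -2.729]
wrist_force: [-0.8, -0.8, -0.3]
width: 0.0261
```

Run:
```python
from h import *
st()
```

```text
t 7.35 tcp [0.6013 0.1161 0.051 ] loc [0.0601 0.054 ] jaw -76.47 F [-0.76 -0.82 -0.3 ] w 0.0261 xax [-0. -0. -1.]
Fplate -0.94 -0.61 -0.3 q [ 0.1   0.3   1.43 -0.    1.41  1.43]
```

Request:
drive_tool([
  [[0.003,0,0,0],[0,0,0,0]],
])

```text
time: 7.55
tool_pos: [0.6013, 0.1162, 0.0504]
ee_rot: [0.191, 1.571, -2.715]
wrist_force: [-0.0, -0.0, -0.5]
width: 0.0257
```

Request:
drive_tool([
  [[0.003,0,0,0],[0,0,0,0]],
])

```text
time: 7.75
tool_pos: [0.6015, 0.1162, 0.0503]
ee_rot: [2.7, 1.57, -0.205]
wrist_force: [-1.7, 0.1, 2.2]
width: 0.0258
```

Request:
drive_tool([
  [[0.003,0,0,0],[0,0,0,0]],
])

```text
time: 7.95
tool_pos: [0.6015, 0.1162, 0.0502]
ee_rot: [2.791, 1.57, -0.115]
wrist_force: [-1.6, -0.1, 5.6]
width: 0.026
```

Request:
drive_tool([
  [[-0.001,0.02,0,0],[-0.001,0.03,0,0],[0,0.04,0,0],[0,0.04,0,0],[0,0.04,0,0],[0,0.04,0,0],[0,0.04,0,0],[0,0.04,0,0],[0,0.04,0,0],[0,0.02,0,0],[0,0,0,0]],
])

```text
time: 9.05
tool_pos: [0.6228, 0.0292, 0.0503]
ee_rot: [2.423, 1.569, -0.484]
wrist_force: [-0.4, 0.3, 5.5]
width: 0.0259
```

Run:
```python
from h import *
st()
t=snap('side');s=snap('top')
cv2.imwrite('pics/c4.png',np.hstack([cv2.resize(s['pixels'][120:280,190:370,::-1],(400,356),interpolation=2),cv2.resize(t['pixels'][200:360,200:380,::-1],(400,356),interpolation=2)]))
```

```text
t 9.05 tcp [0.6228 0.0292 0.0503] loc [ 0.0603 -0.0356] jaw -76.56 F [-0.37  0.31  5.55] w 0.0259 xax [ 0.002 -0.001 -1.   ]
Fplate -0.29 0.39 5.55 q [-0.04  0.32  1.41 -0.    1.41  1.29]
```

View pics/c4.png

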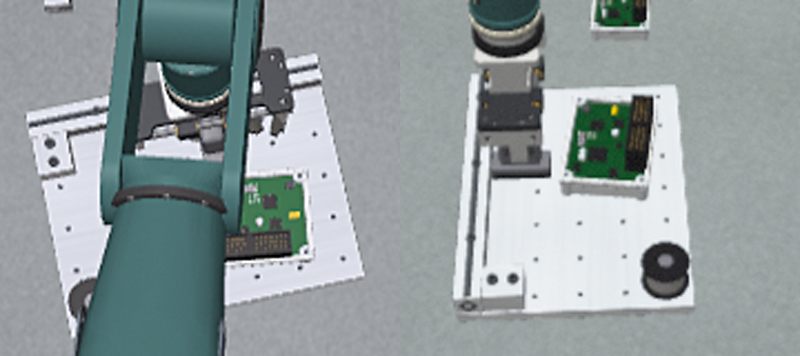

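Request:
drive_tool([
  [[0,0.02,0,0],[0,0.04,0,0],[0,0.04,0,0],[0,0.04,0,0],[0,0.04,0,0],[0,0.04,0,0],[0,0.04,0,0],[0,0.04,0,0],[0,0.04,0,0],[0,0.04,0,0],[0,0.04,0,0],[0,0.03,0,0],[0,0.03,0,0],[0,0.03,0,0],[0,0,0,0]],
])

```text
time: 10.65
tool_pos: [0.6522, -0.0951, 0.0503]
ee_rot: [2.122, 1.569, -0.785]
wrist_force: [-0.6, -0.5, 5.3]
width: 0.0258
```

Run:
```python
from h import *
st()
t=snap('side');s=snap('top')
cv2.imwrite('pics/c5.png',np.hstack([cv2.resize(s['pixels'][100:280,230:430,::-1],(400,360),interpolation=2),cv2.resize(t['pixels'][160:320,200:380,::-1],(400,360),interpolation=2)]))
```

```text
t 10.65 tcp [ 0.6522 -0.0951  0.0503] loc [ 0.0592 -0.1633] jaw -76.56 F [-0.64 -0.48  5.26] w 0.0258 xax [ 0.001 -0.001 -1.   ]
Fplate -0.74 -0.31 5.26 q [-0.23  0.4   1.31 -0.    1.44  1.11]
```

View pics/c5.png

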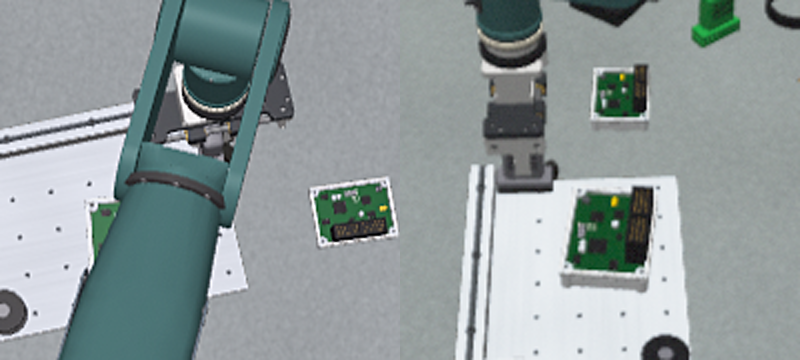

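Run:
```python
from h import *
t=load('side')
cv2.imwrite('pics/c6.png',cv2.resize(t['pixels'][210:260,230:310,::-1],(800,500),interpolation=2))
```

```text
(no output)
```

View pics/c6.png

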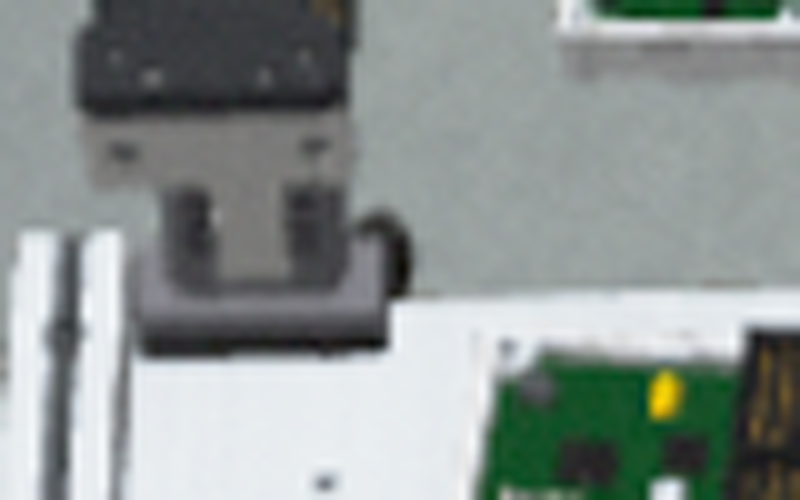

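A chip is past the plate's edge at the foot's right corner. I'll keep sweeping slowly.

Request:
drive_tool([
  [[0,0.02,0,0],[0,0.02,0.01,0],[0,0.02,0.01,0],[0,0.02,0,0],[0,0.02,0,0],[0,0.02,0,0],[0,0.02,0,0],[0,0.02,0,0],[0,0.02,0,0],[-0.05,0,0,0],[-0.1,0,0,0],[-0.1,0,0,0],[-0.1,0,0,0],[0,0,0,0]],
])

```text
time: 12.15
tool_pos: [0.6601, -0.1385, 0.1435]
ee_rot: [2.611, 1.56, -0.295]
wrist_force: [0.1, 0.3, -0.2]
width: 0.0256
```

Run:
```python
from h import *
go((.445,-.3612),.0354+.05,77.5)
t=snap('side');s=snap('top')
cv2.imwrite('pics/c7.png',np.hstack([cv2.resize(s['pixels'][100:280,230:430,::-1],(400,360),interpolation=2),cv2.resize(t['pixels'][160:320,200:380,::-1],(400,360),interpolation=2)]))
```

```text
t 12.15 tcp [ 0.6601 -0.1385  0.1435] loc [ 0.0566 -0.2073] jaw -76.46 F [ 0.06  0.28 -0.18] w 0.0256 xax [ 0.01  -0.003 -1.   ]
Fplate 0.13 0.26 -0.18 q [-0.29  0.37  1.15 -0.    1.61  1.04]
world d [-0.2151 -0.2227 -0.0581] tool units [0.2262 0.6634 1.0474]
jaw delta world -26.039788312158578 turn units 0.07233274531155161 (tool x down: +turn = -world yaw)
tool units after turn [0.2321 1.0548 0.6495]
```

View pics/c7.png

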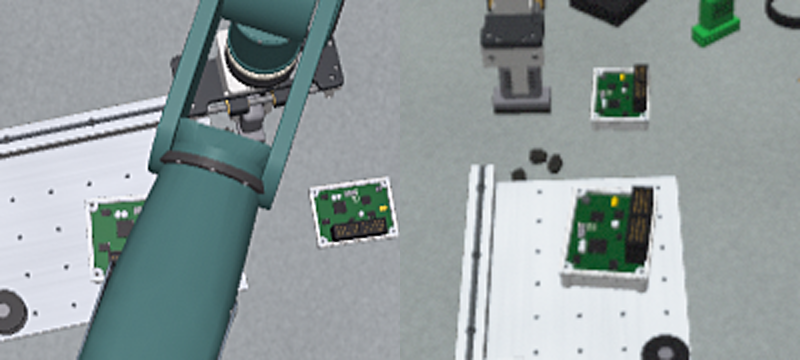

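The side view shows all three chips on the bench beyond the plate at (518,175), (538,156) and (555,162) in the crop. Next I'll return the scraper to its spot.

Request:
drive_tool([
  [[0,0,0,0.0181],[0,0,0,0.0181],[0,0,0,0.0181],[0,0,0,0.0181],[0,0.105,0.065,0],[0,0.105,0.065,0],[0,0.105,0.065,0],[0,0.105,0.065,0],[0,0.105,0.065,0],[0,0.105,0.065,0],[0,0.105,0.065,0],[0,0.105,0.065,0],[0,0.105,0.065,0],[0,0.105,0.065,0],[0.1,0,0,0],[0.1,0,0,0],[0,0,0,0]],
])

```text
time: 13.95
tool_pos: [0.4382, -0.3559, 0.0806]
ee_rot: [-0.555, 1.558, 2.367]
wrist_force: [-0.2, 1.4, -1.6]
width: 0.0258
```

Run:
```python
from h import *
go((.445,-.3612),.0354,77.5)
t=snap('side');s=snap('top')
cv2.imwrite('pics/c8.png',np.hstack([cv2.resize(s['pixels'][100:280,230:430,::-1],(400,360),interpolation=2),cv2.resize(t['pixels'][120:280,240:420,::-1],(400,360),interpolation=2)]))
P=cloud(s);g=cv2.cvtColor(s['pixels'],cv2.COLOR_RGB2GRAY);m=((g<90)&(P[...,2]>-.004)&(P[...,2]<.04)).astype(np.uint8);ww=np.zeros_like(m);ww[140:185,335:385]=1
n,l,a,c=cv2.connectedComponentsWithStats(m*ww)
for i in range(1,n): print(a[i],c[i],loc(onz(s,*c[i],.008)),P[l==i][:,2].min(),P[l==i][:,2].max())
```

```text
t 13.95 tcp [ 0.4382 -0.3559  0.0806] loc [-0.2108 -0.3655] jaw -102.58 F [-0.16  1.45 -1.59] w 0.0258 xax [-0.009  0.009 -1.   ]
Fplate 0.19 1.45 -1.59 q [-0.78  0.19  1.51 -0.    1.46  1.01]
world d [ 0.0068 -0.0053 -0.0452] tool units [ 0.1803  0.0161 -0.033 ]
jaw delta world 0.07987563340520865 turn units -0.00022187675945891291 (tool x down: +turn = -world yaw)
tool units after turn [ 0.1803  0.0162 -0.033 ]
[337 164  10   9  57] [341.84210526 168.21052632] [ 0.06912259 -0.18715129] -0.002809197154511565 0.015140878993520207
[355 170   8   9  55] [358.38181818 173.74545455] [ 0.04551357 -0.22587266] -2.5275929733701103e-05 0.017934914556337257
[350 180  11   5  41] [354.7804878  182.48780488] [ 0.02463083 -0.21149673] 0.002094517267779179 0.015289499940849568
```

View pics/c8.png

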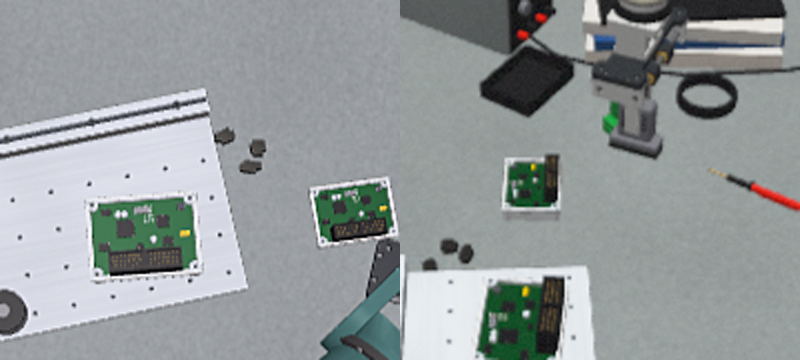

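Request:
drive_tool([
  [[0.05,0,-0.01,0],[0.05,0,-0.01,0],[0.03,0,0,0],[0.02,0,0,0],[0.01,0,0,0],[0,0,0,0],[0,0,0,0]],
])

```text
time: 14.75
tool_pos: [0.4468, -0.3601, 0.0474]
ee_rot: [2.55, 1.57, -0.811]
wrist_force: [0.5, 0.4, -0.9]
width: 0.0255
```

Request:
drive_tool([
  [[0.006,0,0,0],[0.006,0,0,0],[0,0,0,0]],
])

```text
time: 15.05
tool_pos: [0.4465, -0.3598, 0.0439]
ee_rot: [-0.274, 1.571, 2.649]
wrist_force: [0.1, -0.4, -0.9]
width: 0.0258
```

Request:
drive_tool([
  [[0.012,0,0,0],[0.012,0,0,0],[0.004,0,0,0],[0,0,0,0]],
])

```text
time: 15.45
tool_pos: [0.4464, -0.3596, 0.0365]
ee_rot: [-0.535, 1.57, 2.388]
wrist_force: [-0.4, 1.1, -0.4]
width: 0.0259
```

Request:
drive_tool([
  [[0.004,0,0,0],[0,0,0,0]],
])

```text
time: 15.65
tool_pos: [0.4466, -0.3598, 0.0359]
ee_rot: [0.48, 1.571, -2.881]
wrist_force: [-0.5, 0.0, -1.3]
width: 0.0257
```

Request:
drive_tool([
  [[0.004,0,0,0],[0,0,0,0]],
])

```text
time: 15.85
tool_pos: [0.4468, -0.3599, 0.0353]
ee_rot: [2.518, 1.57, -0.842]
wrist_force: [0.2, -0.2, -0.1]
width: 0.0258
```

Request:
drive_tool([
  [[0.003,0,0,0],[0,0,0,0]],
])

```text
time: 16.05
tool_pos: [0.4468, -0.36, 0.0352]
ee_rot: [2.509, 1.57, -0.852]
wrist_force: [-1.0, 2.0, 4.6]
width: 0.026
```

Request:
drive_tool([
  [[0,0,0,0],[0,0,0,0],[0,0,0,0],[0,0,0,0],[-0.04,0,0,0],[-0.1,0,0,0],[-0.15,0,0,0],[-0.15,0,0,0],[0,0,0,0]],
], grip=0.55)

```text
time: 16.95
tool_pos: [0.4495, -0.3626, 0.1524]
ee_rot: [2.584, 1.557, -0.777]
wrist_force: [1.1, 0.3, 0.9]
width: 0.0516
```

Run:
```python
from h import *
# header grasp: centre from top cloud, unit yaw 5.85
hc=(.4905,-.0195)
go(hc,.0515+.08,5.85)
t=snap('side')
cv2.imwrite('pics/c9.png',cv2.resize(t['pixels'][120:280,240:420,::-1],(600,533),interpolation=2))
```

```text
t 16.95 tcp [ 0.4495 -0.3626  0.1524] loc [-0.2014 -0.3747] jaw -102.54 F [1.07 0.29 0.95] w 0.0516 xax [ 0.01 -0.01 -1.  ]
Fplate 1.11 0.02 0.95 q [-0.78  0.15  1.4   0.    1.57  1.01]
world d [ 0.041   0.3431 -0.0209] tool units [ 0.0717 -1.3758  0.1387]
jaw delta world -71.61468332438545 turn units 0.1989296759010707 (tool x down: +turn = -world yaw)
tool units after turn [ 0.0652 -0.3036  1.3493]
```

View pics/c9.png

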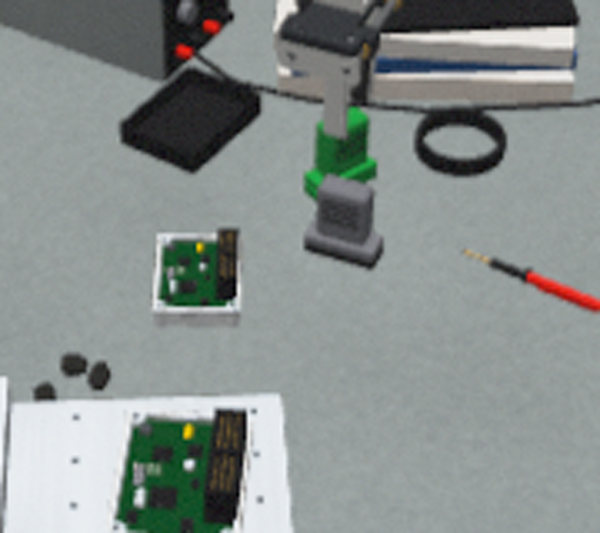

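Scraper stands on the bench clear of the plate, with the green one untouched behind it. Now I'll turn the jaws to the header.

Request:
drive_tool([
  [[0,0,0,-0.0231],[0,0,0,-0.0231],[0,0,0,-0.0231],[0,0,0,-0.0231],[0,0,0,-0.0231],[0,0,0,-0.0231],[0,0,0,-0.0231],[0,0,0,-0.0231],[0,0,0,-0.0231],[0,0,0,-0.0231],[0,0,0,-0.0231],[0,0,0,-0.0231],[0,0,0,-0.0231],[0,0,0,0]],
])

```text
time: 18.4
tool_pos: [0.446, -0.3593, 0.1428]
ee_rot: [-2.424, 1.568, 2.386]
wrist_force: [-0.6, -0.8, 0.7]
width: 0.0515
```

Request:
drive_tool([
  [[0,0.03,-0.135,0],[0,0.03,-0.135,0],[0,0.03,-0.135,0],[0,0.03,-0.135,0],[0,0.03,-0.135,0],[0,0.03,-0.135,0],[0,0.03,-0.135,0],[0,0.03,-0.135,0],[0,0.03,-0.135,0],[0,0.03,-0.135,0],[0,0,0,0],[0,0,0,0],[0,0,0,0]],
])

```text
time: 19.7
tool_pos: [0.4882, -0.0174, 0.1438]
ee_rot: [-1.085, 1.57, -2.561]
wrist_force: [-0.3, 0.6, -0.4]
width: 0.0517
```

Run:
```python
from h import *
go((.4905,-.0195),.0515+.03,5.85)
```

```text
t 19.7 tcp [ 0.4882 -0.0174  0.1438] loc [-0.0815 -0.0488] jaw 5.45 F [-0.3  0.6 -0.4] w 0.0517 xax [-0.001 -0.001 -1.   ]
Fplate -0.15 0.65 -0.4 q [-0.15 -0.03  1.61 -0.    1.56 -0.25]
world d [ 0.0023 -0.0021 -0.0623] tool units [0.2492 0.0085 0.0091]
jaw delta world 0.39848955799652686 turn units -0.0011069154388792413 (tool x down: +turn = -world yaw)
tool units after turn [0.2492 0.0084 0.0091]
```

Request:
drive_tool([
  [[0.08,0.0085,0.009,-0.0011],[0.1,0,0,0],[0.06,0,0,0],[0,0,0,0],[0,0,0,0]],
])

```text
time: 20.2
tool_pos: [0.4908, -0.0197, 0.0843]
ee_rot: [-1.043, 1.57, -2.512]
wrist_force: [-0.1, -0.5, 0.0]
width: 0.0519
```

Run:
```python
from h import *
go((.4905,-.0195),.0515,5.85)
t=snap('side');s=snap('top')
cv2.imwrite('pics/c10.png',np.hstack([cv2.resize(s['pixels'][160:280,240:380,::-1],(400,343),interpolation=2),cv2.resize(t['pixels'][200:310,240:370,::-1],(400,343),interpolation=2)]))
```

```text
t 20.2 tcp [ 0.4908 -0.0197  0.0843] loc [-0.0796 -0.0516] jaw 5.84 F [-0.11 -0.5   0.03] w 0.0519 xax [-0. -0. -1.]
Fplate -0.23 -0.46 0.03 q [-0.16  0.01  1.69 -0.    1.44 -0.26]
world d [-0.0003  0.0002 -0.0328] tool units [ 0.1314 -0.0011 -0.0009]
jaw delta world 0.011271850785036008 turn units -3.131069662510002e-05 (tool x down: +turn = -world yaw)
tool units after turn [ 0.1314 -0.0011 -0.0009]
```

View pics/c10.png

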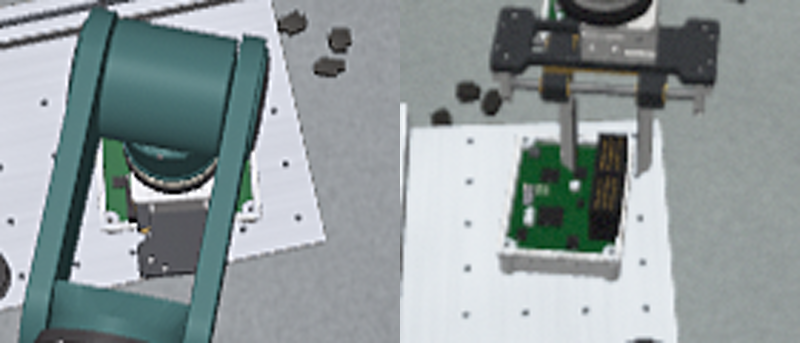

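Request:
drive_tool([
  [[0.05,0,0,0],[0.05,0,0,0],[0.02,0,0,0],[0.008,0,0,0],[0,0,0,0],[0,0,0,0]],
])

```text
time: 20.9
tool_pos: [0.4911, -0.0187, 0.0524]
ee_rot: [1.19, 1.57, -0.277]
wrist_force: [0.2, -0.2, -0.6]
width: 0.0518
```

Request:
drive_tool([
  [[0,0,0,0],[0,0,0,0],[0,0,0,0],[0,0,0,0],[0,0,0,0]],
], grip=0)

```text
time: 21.4
tool_pos: [0.4906, -0.0187, 0.0524]
ee_rot: [-1.17, 1.57, -2.637]
wrist_force: [-1.7, -0.5, 1.9]
width: 0.0261
```

Run:
```python
from h import *
st()
t=snap('side');P=cloud(t);s=snap('top')
cv2.imwrite('pics/c11.png',cv2.resize(t['pixels'][200:310,240:370,::-1],(700,592),interpolation=2))
```

```text
t 21.4 tcp [ 0.4906 -0.0187  0.0524] loc [-0.0795 -0.0506] jaw 5.97 F [-1.69 -0.53  1.92] w 0.0261 xax [-0. -0. -1.]
Fplate -1.76 -0.11 1.92 q [-0.15  0.04  1.73 -0.    1.37 -0.26]
```

View pics/c11.png

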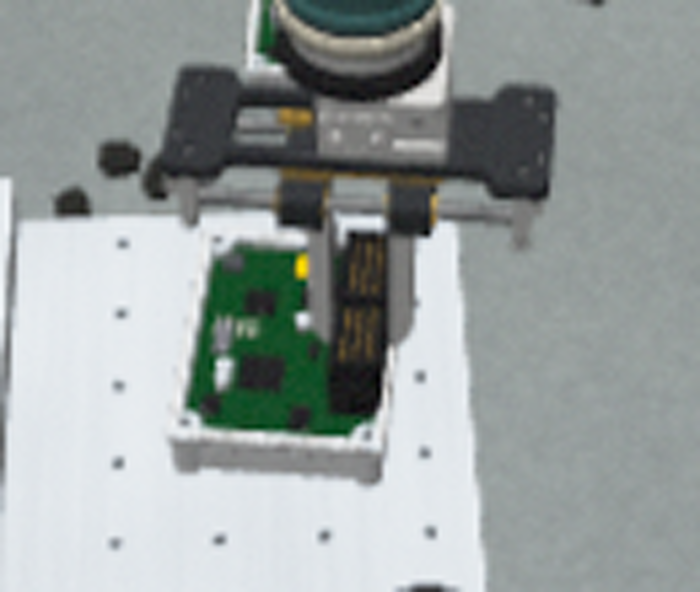

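Request:
drive_tool([
  [[0,0,0,-0.0075],[0,0,0,-0.0075],[0,0,0,-0.0068],[0,0,0,0],[0,0.027,-0.032,0],[0,0.027,-0.032,0],[0,0.027,-0.032,0],[0,0.027,-0.032,0],[0,0.027,-0.032,0],[0,0.027,-0.032,0],[0,0.027,-0.032,0],[0,0.027,-0.032,0],[0,0.027,-0.032,0],[0,0.027,-0.032,0],[0,0,0,0]],
])

```text
time: 23.0
tool_pos: [0.5384, 0.0774, 0.0525]
ee_rot: [2.266, 1.568, 0.938]
wrist_force: [1.4, 3.7, 3.0]
width: 0.0259
```

Run:
```python
from h import *
st()
t=snap('side');s=snap('top')
cv2.imwrite('pics/c12.png',np.hstack([cv2.resize(s['pixels'][140:280,190:360,::-1],(400,330),interpolation=2),cv2.resize(t['pixels'][230:350,215:345,::-1],(400,330),interpolation=2)]))
```

```text
t 23.0 tcp [0.5384 0.0774 0.0525] loc [-0.0101  0.0313] jaw 13.9 F [1.39 3.66 3.02] w 0.0259 xax [ 0.002  0.003 -1.   ]
Fplate 2.22 3.22 3.02 q [ 0.04  0.15  1.61  0.    1.38 -0.21]
```

View pics/c12.png

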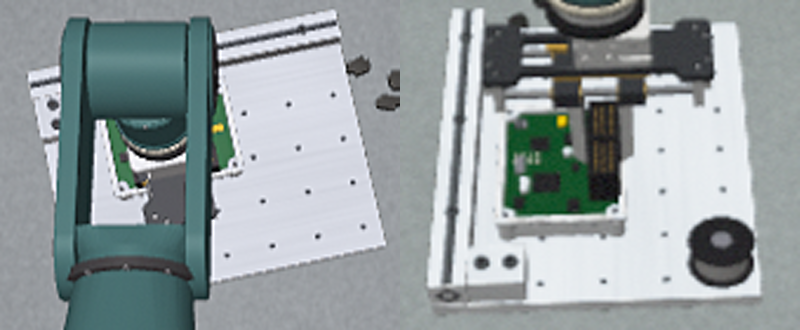

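Request:
drive_tool([
  [[0,0.02,-0.025,0],[0,0.02,-0.025,0],[0,0.01,-0.02,0],[0,0,0,0]],
])

```text
time: 23.5
tool_pos: [0.5458, 0.0959, 0.0524]
ee_rot: [1.912, 1.57, 0.583]
wrist_force: [0.9, -0.5, 4.3]
width: 0.0259
```

Run:
```python
from h import *
st()
```

```text
t 23.5 tcp [0.5458 0.0959 0.0524] loc [0.0014 0.0476] jaw 13.85 F [ 0.91 -0.47  4.28] w 0.0259 xax [ 0.001  0.001 -1.   ]
Fplate 0.77 -0.67 4.28 q [ 0.07  0.18  1.58  0.    1.38 -0.17]
```

Request:
drive_tool([
  [[0,0,-0.006,0],[0,0,-0.006,0],[0,0,0,0]],
])

```text
time: 23.8
tool_pos: [0.5449, 0.0979, 0.0524]
ee_rot: [1.104, 1.57, -0.226]
wrist_force: [1.3, -3.3, 3.9]
width: 0.0256
```

Run:
```python
from h import *
st()
```

```text
t 23.8 tcp [0.5449 0.0979 0.0524] loc [0.001  0.0497] jaw 13.81 F [ 1.34 -3.29  3.9 ] w 0.0256 xax [ 0.001 -0.    -1.   ]
Fplate 0.52 -3.52 3.9 q [ 0.08  0.17  1.58 -0.    1.38 -0.17]
```

Request:
drive_tool([
  [[0,0,-0.006,0],[0,0,-0.006,0],[0,0,0,0]],
])

```text
time: 24.1
tool_pos: [0.5438, 0.1009, 0.0524]
ee_rot: [0.85, 1.57, -0.48]
wrist_force: [0.2, -2.7, 5.8]
width: 0.026
```

Run:
```python
from h import *
st()
```

```text
t 24.1 tcp [0.5438 0.1009 0.0524] loc [0.0007 0.0529] jaw 13.8 F [ 0.16 -2.65  5.82] w 0.026 xax [ 0. -0. -1.]
Fplate -0.48 -2.62 5.82 q [ 0.08  0.17  1.58 -0.    1.38 -0.16]
```

Request:
drive_tool([
  [[0,0,-0.004,0],[0,0,0,0]],
])

```text
time: 24.3
tool_pos: [0.5436, 0.1018, 0.0524]
ee_rot: [0.629, 1.57, -0.701]
wrist_force: [0.7, -2.7, 5.3]
width: 0.0255
```

Run:
```python
from h import *
st()
t=snap('side')
cv2.imwrite('pics/c13.png',cv2.resize(t['pixels'][250:350,215:325,::-1],(650,591),interpolation=2))
```

```text
t 24.3 tcp [0.5436 0.1018 0.0524] loc [0.0007 0.0538] jaw 13.8 F [ 0.7  -2.73  5.32] w 0.0255 xax [ 0. -0. -1.]
Fplate 0.03 -2.81 5.32 q [ 0.08  0.17  1.58 -0.    1.38 -0.16]
```

View pics/c13.png

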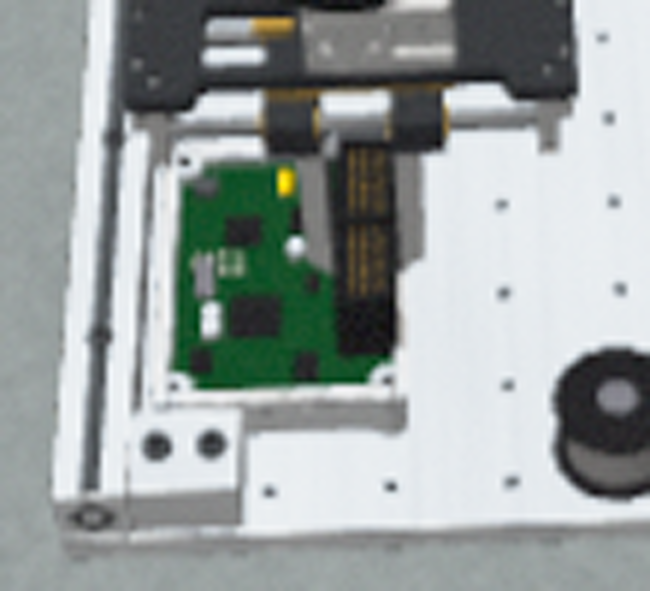

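Request:
drive_tool([
  [[0,0,-0.004,0],[0,0,0,0]],
])

```text
time: 24.55
tool_pos: [0.5433, 0.1027, 0.0524]
ee_rot: [0.366, 1.57, -0.964]
wrist_force: [1.0, -2.8, 5.3]
width: 0.0259
```

Request:
drive_tool([
  [[0,0,-0.004,0],[0,0,0,0]],
])

```text
time: 24.75
tool_pos: [0.5431, 0.1037, 0.0524]
ee_rot: [0.31, 1.57, -1.02]
wrist_force: [-0.2, -2.0, 6.0]
width: 0.0256
```

Run:
```python
from h import *
st()
```

```text
t 24.75 tcp [0.5431 0.1037 0.0524] loc [0.0007 0.0557] jaw 13.8 F [-0.16 -2.02  6.05] w 0.0256 xax [ 0. -0. -1.]
Fplate -0.63 -1.92 6.05 q [ 0.09  0.17  1.58 -0.    1.38 -0.15]
```

Request:
drive_tool([
  [[0,0,-0.003,0],[0,0,0,0]],
])

```text
time: 24.95
tool_pos: [0.5429, 0.1044, 0.0524]
ee_rot: [0.173, 1.57, -1.157]
wrist_force: [0.8, -1.8, 5.5]
width: 0.026
```

Request:
drive_tool([
  [[0,0,-0.003,0],[0,0,0,0]],
])

```text
time: 25.15
tool_pos: [0.5428, 0.1046, 0.0524]
ee_rot: [0.064, 1.569, -1.266]
wrist_force: [-0.6, -3.8, 4.7]
width: 0.0259
```

Request:
drive_tool([
  [[0,0,-0.003,0],[0,0,0,0]],
])

```text
time: 25.35
tool_pos: [0.5428, 0.1047, 0.0524]
ee_rot: [-0.012, 1.568, -1.343]
wrist_force: [0.4, -5.2, 5.4]
width: 0.026
```

Run:
```python
from h import *
st()
```

```text
t 25.35 tcp [0.5428 0.1047 0.0524] loc [0.0006 0.0568] jaw 13.76 F [ 0.36 -5.24  5.42] w 0.026 xax [ 0.001 -0.002 -1.   ]
Fplate -0.9 -5.17 5.42 q [ 0.09  0.17  1.58 -0.    1.38 -0.15]
```

Request:
drive_tool([
  [[0,0.008,0,0],[0,0.012,0,0],[0,0.008,0,0],[0,0,0,0]],
])

```text
time: 25.75
tool_pos: [0.5485, 0.1061, 0.0524]
ee_rot: [-0.843, 1.567, -2.174]
wrist_force: [-4.0, -6.1, 7.4]
width: 0.0257
```

Run:
```python
from h import *
st()
```

```text
t 25.75 tcp [0.5485 0.1061 0.0524] loc [0.0065 0.0568] jaw 13.75 F [-4.   -6.08  7.43] w 0.0257 xax [-0.002 -0.003 -1.   ]
Fplate -5.33 -4.95 7.43 q [ 0.09  0.19  1.57 -0.    1.39 -0.15]
```

Request:
drive_tool([
  [[0,0.006,0,0],[0,0,0,0]],
])

```text
time: 25.95
tool_pos: [0.5498, 0.1064, 0.0524]
ee_rot: [-0.904, 1.567, -2.234]
wrist_force: [-3.8, -6.4, 8.1]
width: 0.0259
```

Run:
```python
from h import *
st()
```

```text
t 25.95 tcp [0.5498 0.1064 0.0524] loc [0.0078 0.0568] jaw 13.75 F [-3.83 -6.39  8.15] w 0.0259 xax [-0.002 -0.003 -1.   ]
Fplate -5.25 -5.29 8.15 q [ 0.09  0.19  1.56 -0.    1.39 -0.15]
```

Request:
drive_tool([
  [[-0.003,0.006,0.001,0],[0,0.004,0,0],[0,0,0,0]],
])

```text
time: 26.25
tool_pos: [0.551, 0.1067, 0.0525]
ee_rot: [-1.246, 1.564, -2.577]
wrist_force: [-6.3, -7.2, 6.2]
width: 0.0257
```

Run:
```python
from h import *
st()
```

```text
t 26.25 tcp [0.551  0.1067 0.0525] loc [0.009  0.0567] jaw 13.77 F [-6.26 -7.19  6.16] w 0.0257 xax [-0.005 -0.003 -1.   ]
Fplate -7.8 -5.49 6.16 q [ 0.09  0.2   1.56 -0.    1.39 -0.15]
```

Request:
drive_tool([
  [[0,0.004,0,0],[0,0,0,0]],
])

```text
time: 26.45
tool_pos: [0.551, 0.1067, 0.0525]
ee_rot: [-1.336, 1.562, -2.667]
wrist_force: [-8.1, -6.9, 8.5]
width: 0.0258
```

Run:
```python
from h import *
st()
```

```text
t 26.45 tcp [0.551  0.1067 0.0525] loc [0.009  0.0568] jaw 13.78 F [-8.05 -6.92  8.52] w 0.0258 xax [-0.008 -0.004 -1.   ]
Fplate -9.47 -4.8 8.52 q [ 0.09  0.2   1.56 -0.    1.4  -0.15]
```

Run:
```python
from h import *
st()
t=snap('side');s=snap('top')
cv2.imwrite('pics/c14.png',np.hstack([cv2.resize(s['pixels'][150:240,195:315,::-1],(400,300),interpolation=2),cv2.resize(t['pixels'][260:350,215:325,::-1],(400,327),interpolation=2)[:300]]))
Q=cloud(t); L=np.stack([(Q[...,:2]-PO)@EX,(Q[...,:2]-PO)@EY,Q[...,2]],-1)
cv2.imwrite('pics/c15.png',cv2.resize(t['pixels'][255:345,220:310,::-1],(590,590),interpolation=2))
```

```text
t 26.45 tcp [0.551  0.1067 0.0525] loc [0.009  0.0568] jaw 13.78 F [-8.05 -6.92  8.52] w 0.0258 xax [-0.008 -0.004 -1.   ]
Fplate -9.47 -4.8 8.52 q [ 0.09  0.2   1.56 -0.    1.4  -0.15]
```

View pics/c14.png

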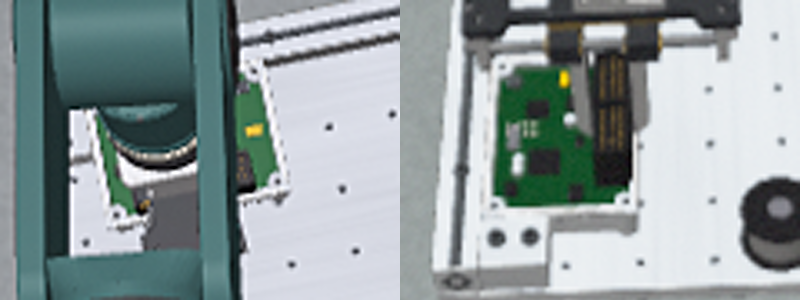

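View pics/c15.png

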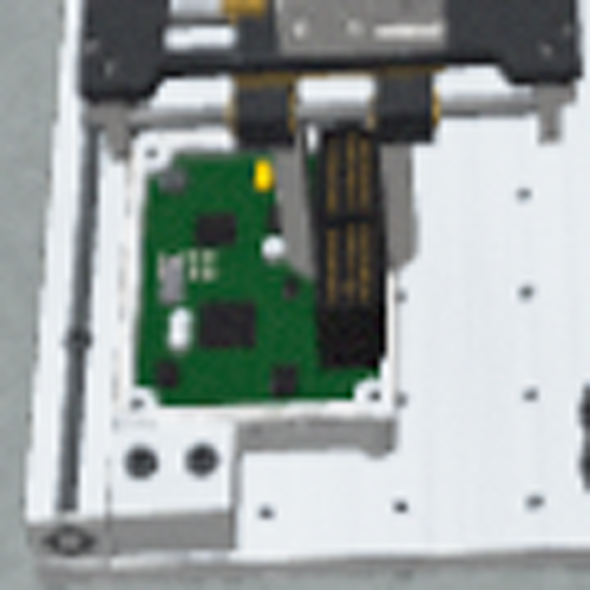

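Request:
drive_tool([
  [[-0.004,-0.012,0.005,0],[0,0,0,0],[0,0,0,0]],
])

```text
time: 26.85
tool_pos: [0.5501, 0.1065, 0.0525]
ee_rot: [-1.647, 1.567, -2.976]
wrist_force: [-1.7, -2.6, -1.7]
width: 0.026
```

Run:
```python
from h import *
o,_,_=st(); print(o['wrist_torque'])
```

```text
t 26.85 tcp [0.5501 0.1065 0.0525] loc [0.0082 0.0568] jaw 13.81 F [-1.71 -2.64 -1.72] w 0.026 xax [-0.004 -0.001 -1.   ]
Fplate -2.29 -2.16 -1.72 q [ 0.09  0.19  1.56 -0.    1.39 -0.15]
[-0.53976347  0.11141966 -0.04152841]
```

Request:
drive_tool([
  [[0.0015,0.005,-0.001,0],[0.0015,0.005,0,0],[0.001,0.003,0,0],[0,0,0,0],[0,0,0,0]],
])

```text
time: 27.35
tool_pos: [0.551, 0.1067, 0.0526]
ee_rot: [-1.518, 1.561, -2.847]
wrist_force: [-10.5, -5.7, 6.3]
width: 0.0257
```

Run:
```python
from h import *
o,_,_=st(); print(o['wrist_torque'])
```

```text
t 27.35 tcp [0.551  0.1067 0.0526] loc [0.0091 0.0567] jaw 13.82 F [-10.48  -5.66   6.29] w 0.0257 xax [-0.009 -0.003 -1.   ]
Fplate -11.52 -2.99 6.29 q [ 0.09  0.2   1.55 -0.    1.4  -0.15]
[-0.98875239  1.51212761 -0.01074429]
```

Request:
drive_tool([
  [[0.003,-0.001,0,0],[0,0,0,0],[0,0,0,0]],
])

```text
time: 27.65
tool_pos: [0.551, 0.1067, 0.0525]
ee_rot: [-1.509, 1.562, -2.839]
wrist_force: [-11.6, -5.7, 8.7]
width: 0.0262
```

Run:
```python
from h import *
o,_,_=st(); print(o['wrist_torque'])
```

```text
t 27.65 tcp [0.551  0.1067 0.0525] loc [0.0091 0.0567] jaw 13.82 F [-11.58  -5.7    8.73] w 0.0262 xax [-0.008 -0.003 -1.   ]
Fplate -12.61 -2.78 8.73 q [ 0.09  0.2   1.56 -0.    1.4  -0.15]
[-1.03049964  1.50566066  0.012748  ]
```

Request:
drive_tool([
  [[0.0025,-0.0035,0,0],[0,0,0,0],[0,0,0,0]],
])

```text
time: 27.95
tool_pos: [0.551, 0.1067, 0.0524]
ee_rot: [-1.488, 1.564, -2.817]
wrist_force: [-10.7, -5.6, 9.2]
width: 0.0254
```

Run:
```python
from h import *
o,_,_=st(); print(o['wrist_torque'])
t=snap('side')
st()
Q=cloud(t); L=np.stack([(Q[...,:2]-PO)@EX,(Q[...,:2]-PO)@EY,Q[...,2]],-1)
# board plane tilt
hsv=cv2.cvtColor(t['pixels'],cv2.COLOR_RGB2HSV)
m=(hsv[...,1]>130)&(hsv[...,0]>45)&(hsv[...,0]<80)&(L[...,2]>.03)&(L[...,2]<.05)&(L[...,0]<.1)&(L[...,0]>0)&(L[...,1]>-.02)&(L[...,1]<.13)
q=L[m]; c=np.linalg.lstsq(np.c_[q[:,:2],np.ones(len(q))],q[:,2],rcond=None)[0]; print('board',len(q),c[:2],q[:,2].mean(), 'edge deg')
# plate ref plane
m=(abs(L[...,2]-.015)<.005)&(L[...,0]<.0)&(L[...,0]>-.12)&(abs(L[...,1])<.15)
q=L[m]; c=np.linalg.lstsq(np.c_[q[:,:2],np.ones(len(q))],q[:,2],rcond=None)[0]; print('plate',len(q),c,q[:,2].mean())
cv2.imwrite('pics/c16.png',cv2.resize(t['pixels'][255:345,220:310,::-1],(590,590),interpolation=2))
# white rim: line fits in image for left edge of board (green boundary)
mg=((hsv[...,1]>110)&(hsv[...,0]>45)&(hsv[...,0]<80)).astype(np.uint8); mg[:,:225]=0;mg[:255]=0;mg[345:]=0;mg[:,310:]=0
rows=np.where(mg.any(1))[0]; rows=rows[4:-4]
pts=np.array([loc(onz(t,np.where(mg[r])[0].min()-.5,r,.039)) for r in rows]); c=np.polyfit(pts[:,1],pts[:,0],1)
print('board -> left edge x', pts[:,0].mean(),'slope deg',np.degrees(np.arctan(c[0])))
cols=np.arange(248,280); cols=[u for u in cols if mg[:,u].sum()>5]; pb=np.array([loc(onz(t,u,np.where(mg[:,u])[0].max()+.5,.039)) for u in cols]); print('bottom edge y',pb[:,1].mean(), np.degrees(np.arctan(np.polyfit(pb[:,0],pb[:,1],1)[0])))
```

```text
t 27.95 tcp [0.551  0.1067 0.0524] loc [0.0091 0.0568] jaw 13.83 F [-10.75  -5.57   9.19] w 0.0254 xax [-0.006 -0.002 -1.   ]
Fplate -11.76 -2.84 9.19 q [ 0.09  0.2   1.56 -0.    1.39 -0.15]
[-0.94332398  1.33048927 -0.02603912]
t 28.0 tcp [0.551  0.1067 0.0524] loc [0.0091 0.0567] jaw 13.82 F [-10.47  -5.31   8.18] w 0.0255 xax [-0.006 -0.002 -1.   ]
Fplate -11.44 -2.66 8.18 q [ 0.09  0.2   1.56 -0.    1.39 -0.15]
board 576 [-0.00571737  0.00354228] 0.03818679821317445 edge deg
plate 2519 [-0.00295581  0.00114392  0.01427321] 0.014495165831652945
board -> left edge x 0.0883028955013662 slope deg 0.524743759628521
bottom edge y 0.11346949329492995 3.2412309098057217
```

View pics/c16.png

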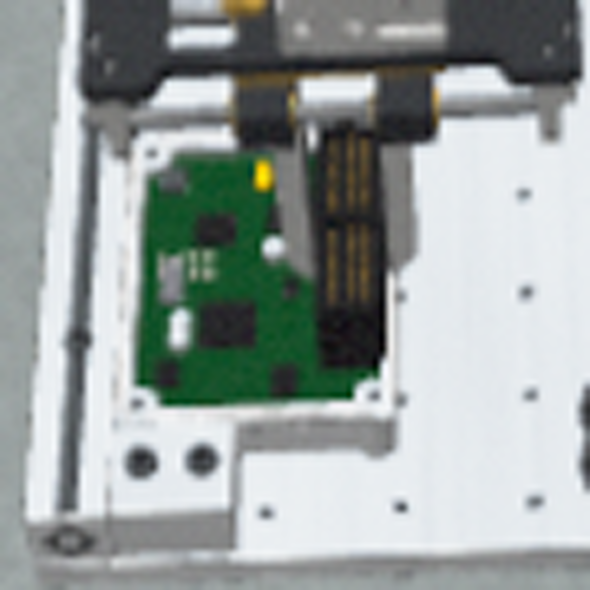

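Run:
```python
from h import *
t=load('side'); g=cv2.cvtColor(t['pixels'],cv2.COLOR_RGB2GRAY).astype(float)
# slot line at z=.045: loc x~.115
P=[]
for y in np.arange(-.16,.16,.004):
    best=[]
    xs=np.arange(.105,.126,.0004)
    v=np.array([cv2.remap(g.astype(np.float32),*[np.array([[c]],np.float32) for c in proj(t,[*w(x,y),.045])],cv2.INTER_LINEAR)[0,0] for x in xs])
    wt=np.clip(np.median(v)+20-v,0,None) if 0 else np.clip(v.max()-40-v,0,None)
    if v.min()<130: P.append((y,(wt*xs).sum()/wt.sum()))
P=np.array(P); ok=np.abs(P[:,1]-np.median(P[:,1]))<.003;P=P[ok]
c=np.polyfit(P[:,0],P[:,1],1); print('slot side n',len(P),'x',P[:,1].mean(),'slope deg',np.degrees(np.arctan(c[0])), P[[0,-1]])
# board left edge, subpixel: transition in green-ness
im=t['pixels'].astype(np.float32); gr=im[...,1]-im[...,0]
B=[]
for y in np.arange(.01,.105,.004):
    xs=np.arange(.07,.1,.0004); v=np.array([cv2.remap(gr,*[np.array([[c]],np.float32) for c in proj(t,[*w(x,y),.039])],cv2.INTER_LINEAR)[0,0] for x in xs])
    k=np.where(v>25)[0]
    if len(k): B.append((y,xs[k[-1]]))
B=np.array(B); c=np.polyfit(B[:,0],B[:,1],1); r=B[:,1]-np.polyval(c,B[:,0]); B=B[abs(r)<.0012]; c=np.polyfit(B[:,0],B[:,1],1)
print('board edge n',len(B),B[:,1].mean(),np.degrees(np.arctan(c[0])),r.round(4))
```

```text
slot side n 80 x 0.11089603616778396 slope deg 0.06629948339565114 [[-0.16        0.11067475]
 [ 0.156       0.11114099]]
board edge n 24 0.08918333333333323 0.43095577956315734 [-0.0004 -0.0005  0.0003  0.0003  0.0002  0.0006  0.0002  0.0002  0.0001
  0.0001  0.0001 -0.0004 -0.0004 -0.0004 -0.0005 -0.0001 -0.0001  0.0003
 -0.0002  0.0002  0.0002  0.0001  0.0001  0.0001]
```

Request:
drive_tool([
  [[0,0,0,-0.001],[0,0,0,0],[0,0,0,0]],
])

```text
time: 28.3
tool_pos: [0.551, 0.1067, 0.0524]
ee_rot: [-1.517, 1.564, -2.841]
wrist_force: [-10.9, -4.8, 9.4]
width: 0.0258
```

Run:
```python
from h import *
o,_,_=st(); print(o['wrist_torque'])
```

```text
t 28.3 tcp [0.551  0.1067 0.0524] loc [0.009  0.0568] jaw 14.14 F [-10.87  -4.81   9.42] w 0.0258 xax [-0.006 -0.002 -1.   ]
Fplate -11.7 -2.08 9.42 q [ 0.09  0.2   1.56 -0.    1.39 -0.16]
[-0.94527897  1.38817657 -0.2785739 ]
```

Request:
drive_tool([
  [[0,0,0,-0.001],[0,0,0,0],[0,0,0,0]],
])

```text
time: 28.6
tool_pos: [0.551, 0.1067, 0.0524]
ee_rot: [-1.542, 1.564, -2.86]
wrist_force: [-10.4, -6.0, 9.4]
width: 0.026
```

Run:
```python
from h import *
o,_,_=st(); print(o['wrist_torque'])
```

```text
t 28.6 tcp [0.551  0.1067 0.0524] loc [0.009  0.0568] jaw 14.46 F [-10.35  -6.04   9.37] w 0.026 xax [-0.006 -0.002 -1.   ]
Fplate -11.49 -3.4 9.37 q [ 0.09  0.2   1.56 -0.    1.39 -0.16]
[-0.92289482  1.37247535 -0.53111084]
```

Request:
drive_tool([
  [[0,0,0,0.0013],[0,0,0,0],[0,0,0,0],[0,0,0,0],[0,0,0,0]],
])

```text
time: 29.1
tool_pos: [0.551, 0.1067, 0.0524]
ee_rot: [-1.503, 1.564, -2.829]
wrist_force: [-10.3, -5.3, 8.9]
width: 0.0258
```

Run:
```python
from h import *
for i in range(4):
    o,_,_=st(); t=snap('side') if i%2==0 else snap('top')
print(o['wrist_torque'])
im=load('side')['pixels'];tp=load('top')['pixels']
cv2.imwrite('pics/c17.png',im[:,:,::-1]); cv2.imwrite('pics/c18.png',tp[:,:,::-1])
```

```text
t 29.1 tcp [0.551  0.1067 0.0524] loc [0.0091 0.0568] jaw 14.04 F [-10.28  -5.25   8.89] w 0.0258 xax [-0.006 -0.002 -1.   ]
Fplate -11.24 -2.65 8.89 q [ 0.09  0.2   1.56 -0.    1.39 -0.15]
t 29.15 tcp [0.551  0.1067 0.0524] loc [0.009  0.0568] jaw 14.04 F [-11.38  -5.33   8.74] w 0.0259 xax [-0.006 -0.002 -1.   ]
Fplate -12.32 -2.46 8.74 q [ 0.09  0.2   1.56 -0.    1.39 -0.15]
t 29.2 tcp [0.551  0.1067 0.0524] loc [0.009  0.0567] jaw 14.04 F [-10.26  -5.99   9.7 ] w 0.0257 xax [-0.006 -0.002 -1.   ]
Fplate -11.39 -3.37 9.7 q [ 0.09  0.2   1.56 -0.    1.39 -0.15]
t 29.25 tcp [0.551  0.1067 0.0524] loc [0.009  0.0568] jaw 14.04 F [-10.47  -5.37   9.29] w 0.0261 xax [-0.006 -0.002 -1.   ]
Fplate -11.44 -2.71 9.29 q [ 0.09  0.2   1.56 -0.    1.39 -0.15]
[-0.885476    1.34368866 -0.17994638]
```

View pics/c17.png

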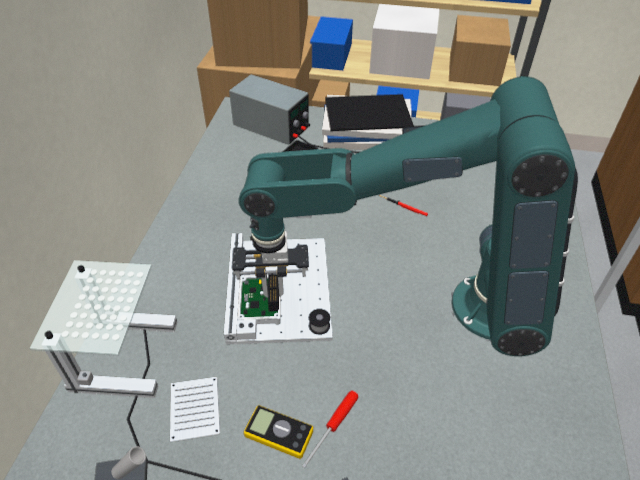

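View pics/c18.png

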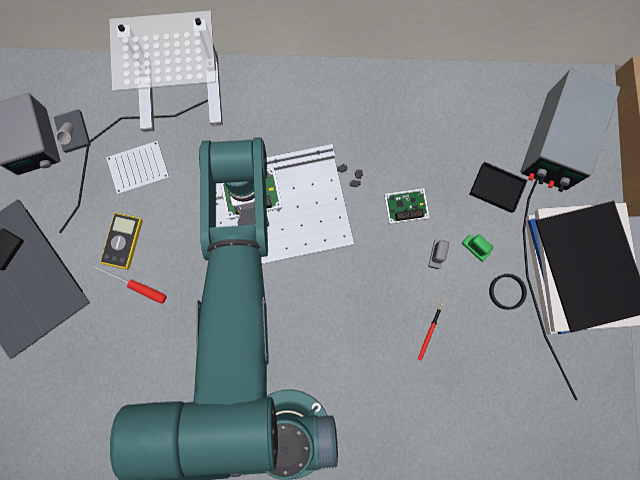

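Run:
```python
from h import *
print(robot.close_job()); st()
```

```text
the job is handed in; nothing more can be done
None
the job is handed in; nothing more can be done
```

The job is done and handed in at about 29 s of the 67 s, with the arm still holding the unit pressed by its connector header.

- **Chips:** I gripped the grey scraper and swept all three chips off the plate's open -y end in one wipe. They lie on the bench, and their centres measure 17 to 56 mm beyond the edge.
- **Scraper:** It stands upright on the bench at its starting spot, clear of the plate.
- **Unit:** I gripped it by the header, turned it square, slid it against the stop and then the fence, backed off, and pressed it with a diagonal push, which I then trimmed in small steps. The board was not deliberately touched; the fingertips were about 37 mm above the unit's underside, over the tallest components.

**Last checks**
- **Force:** Wrist readings were about 11.5 N into the fence, 9 N down and 2.7 N sideways on the stop. They were steady to about 1 N over the last four readings.
- **Flatness:** The board measured within 0.2° of the plate.
- **Bystanders:** The others showed no visible movement in the final pictures, and the green look-alike and the small unit are where they started.

**Disagreements**
- The tool stopped about 2.5 mm short of the fence position I had calculated, though the side view showed no visible gap.
- An image edge fit suggested the unit was about 0.4° out of square with the fence, which is within that view's resolution. The twist readings fitted the rim lying flat on the fence rather than on one corner.

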